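Tip a battery pack into its test cradle

ROBOT

A 6-joint arm with a two-finger parallel gripper is mounted at the origin on a cart in front of the work surface, level with it; the furniture and walls round the work are solid. World frame = base frame: x ahead of the robot, y to its left, z up, the work surface at z = 0. Lengths are in m, angles in degrees, forces in N, time in s.
With the tool pointing down it reaches from about 0.35 to 0.875 m from the base axis. Payload 4.2 kg.
Tool frame: the origin (TCP) lies on the centre line of the jaws, within the pads' length; the fingertips stand 25 mm ahead of it and the grasp point (between the pads) lies 6 mm ahead of it; z points along the fingers, y is the line along which they close (so a half turn about z gives the same grasp; the last joint's range is limited). The gripper opens to 87 mm and grips with 3 to 60 N. Pads are 19 mm wide; open, the fingers measure 117 mm over their backs; the gripper's body (75 mm by 190 mm) begins 51 mm behind the grasp point.
Start: joints at [-55.772, 22.042, 0.453, 0, -68.411, -14.817], TCP at [0.208, -0.589, 0.248] pointing down, gripper open.
Joint ranges: [-179.83, 179.83], [-69.29, 118.12], [-61.27, 80.66], [-181.25, 117.63], [-171.15, -9.14], [-177.46, 177.46]. Speed limits (degrees/s): [159.86, 159.86, 180, 180, 180, 180].

INTERFACE

Orientations are given as a 3x3 rotation matrix whose columns are the frame's x, y, z axes.
In Python, from station import r gives the robot as it stands.
- The arm moves only by the tool move_arm, never from a script. Its argument "series" is a list of rows, each an object with "grip": the opening, from 0 (shut) to 1 (fully open); "xyz": the shift along the tool's x, y, z in mm, a list of three; "angular": the turn, a rotation vector about the tool's x, y, z in rad, a list of three. A call has 1 to 10 rows; each row is the pose to reach, as a shift and turn from the pose commanded when the call began, along the tool's axes at that moment; what a row does not reach only later rows make up. A row lasts 1/10 s, in which the tool goes at most 50 mm and 8.59 degrees, less where a joint would pass 70% of its speed; a pose out of reach is approached as far as the arm can. A call with a gripper value outside its range is refused whole. The fingers move at their own pace and stop on an object; the grip force is fixed at half the most. Time passes only in rows, so rows that repeat a pose let the fingers close. It gives the time, the measured TCP pose, the force, the opening and the grip force at its end, in the units of the state.
- r.sense(): the state, without advancing time (a new reading comes with each control period).
- r.capture(name): name is "scene" or "top" or "wrist"; returns a dict with "img" (480x640x3 uint8, red, green, blue), "camera_matrix" (3x3 intrinsics, pixels), "k1" (the pictures are not rectified: a ray, as slopes to the right and down, at radius r is drawn at 1 + k1 r^2 times it, then the intrinsics apply), "rvec" (rotation vector, rad) and "tvec" (3), from world to camera coordinates, as OpenCV has them; the wrist camera has in their place "hand_eye" (4x4, takes a point from camera to tool coordinates, whose origin is the TCP and whose axes are the flange's). Camera axes: x right, y down, z forward; pixel columns grow to the right and rows downward; lengths in m; the calibration is good to about 2 mm. A picture is of the moment at which its call begins: read the wrist's pose just before it. There is no depth.
- r.finish_job(): hands the job in; it is judged then, once.
The state is a dict: "time_s": time; "joints": joint angles; "joint_velocities": joint speeds; "effort": joint torques, N m; "tcp_pos": TCP position; "ee_rot": TCP orientation; "wrist_force": force on the tool from outside, world axes, zero at the start; "moment": the same for the moment, N m; "gripper_width": opening from 0.0 (shut) to 1.0 (fully open); "gripper_force": force on a finger pad.
Only numpy, scipy, OpenCV 4.12 (cv2) and the standard library are available. Lean on these libraries where they do the work, as an engineer would, in place of code of your own. Each camera call takes 0.05 s, during which the arm holds its last target. There are 200 camera calls.

TASK

Lay the standing battery pack in the test cradle: bring its foot up against the cradle's low front edge, then push high so that it tips over that edge onto the bed, terminals towards the contact block, letting it down under control and never lifting it off. Then slide it fully home, pressing its terminals steadily against the contacts with about 8 N for half a second (18 N would damage them), and leave it lying there square and centred, disturbing nothing else.

Things in the scene. Friction and masses are not known exactly. Their poses are not given: they have to be found in the camera images.
- pack: battery pack, block 40 x 50 x 110 mm, about 0.4 kg, black with a white foot and a grey band at the other end, standing with its two brass terminals up (3 mm of the 110). Origin: centre of the foot; z to the terminals, x (the 40 mm way) roughly to the cradle, y the 50 mm way. The nylon foot is slippery: pushed high on the open bench (0.2 to 0.7 N) it slides; at the front edge 1 to 2 N tip it
- pack_center (a point): middle of the pack, 55 mm from its foot
- pack_foot (a point): point on the pack's face that looks to the cradle, 7 mm above its foot (pack frame: x = 20 mm, z = 7 mm)
- pack_terminals (a point): middle of the pack's terminal end (pack frame: z = 110 mm)
- cradle: fixed test cradle: smooth flat aluminium bed 14 mm thick, 44 mm wide (narrower than the pack), 150 mm long, on the bench. Origin: middle of its front edge at bench height; x runs along the bed from the front edge (x = 0, the low rigid stop, 14 mm high) to the contact block at its far end, z up. The lying pack slides on it at 0.7 to 2 N
- contact_block: fixed grey block at the far end of the bed, 66 mm wide, with two brass contact plates on its face; its top is 64 mm above the bench (two posts reach 72 mm). Origin on the plates' face, on the bed (cradle frame: x = 120 mm, z = 14 mm)
- contact_face (a point): middle of the face of the contact plates (cradle frame: x = 120 mm, z = 34 mm); the pack is home when its terminals touch this plane
- tape: bystander: roll of amber tape, 58 mm across, 12 mm high, lying flat; origin under its centre
- tin: bystander: round flux tin, 58 mm across, 20 mm high; origin under its centre
- eraser: bystander: eraser 21 x 46 x 12 mm; origin under its centre
- capacitor: bystander: standing capacitor, 18 mm across, 26 mm high; origin under its centre
- driver: bystander: red screwdriver 154 mm long, lying; origin under its middle
- spool: bystander: solder spool, 54 mm across, 36 mm high; origin near its underside's centre
- relay: bystander: black relay 13 x 29 x 24 mm, pins up; origin under its centre
Mind the look-alikes: they are no part of the job. There is more than one size of the pack; the one meant has the size given above.

How it is judged (in metres and radians):
On the way, in this order (a step that is already met when the one before it is completed fails the run):
1. the pack stands with its foot against the cradle's front edge (angle between pack's own z axis and vertical below 0.3 rad and x of pack_foot in the frame of cradle above -0.006 m and contact force between pack and cradle above 0.3 N), for 0.04 s.
2. tipped over that edge, the pack lies flat on the bed with its terminals towards the contact block (angle between pack's own z axis and vertical between 1.5 and 1.64 rad and x of pack_terminals in the frame of cradle above 0.07 m and height (world z) of pack_center below 0.038 m), for 0.2 s.
3. the terminals are pressed against the contacts with 4 to 13 N for 0.4 s (contact force between pack and contact_block between 4 and 13 N), for 0.4 s.
At the end, for the whole second after the job is handed in: The pack lies flat on the bed (within 0.05 rad), its terminals within 2 mm of the contact plates, centred within 8 mm across the bed and square to it within 0.07 rad, at rest and released (angle between pack's own z axis and vertical between 1.52 and 1.62 rad and height (world z) of pack_center below 0.038 m and x of pack_terminals in the frame of contact_face above -0.002 m and y of pack_terminals in the frame of contact_face between -0.008 and 0.008 m and angle between the z axis of pack and the x axis of cradle, either way round below 0.07 rad and linear speed of pack below 0.01 m/s); the robot touches nothing.
It fails at once if the terminals are pressed against the contacts with more than 18 N (contact force between pack and contact_block above 18 N).
It fails at once if the pack is let fall (turns faster than 6 rad/s) (angular speed of pack above 6 rad/s).
It fails at once if the pack is lifted off (its middle rises above 85 mm; tipping raises it to about 65 mm) (height (world z) of pack_center above 0.085 m).
It fails at once if a bystander is moved more than 20 mm (distance of any of tape, tin, eraser, capacitor, driver, spool, relay from where it was at the start of the episode above 0.02 m).
It also fails if it takes over 72 s, if anything falls off the work surface, if the arm or the gripper's body presses on something with over 40 N, if the wrist force passes 120 N, or if a joint passes its speed limit or range.

## Working session

There is one attempt and no reset: what is moved stays moved. The work goes in short steps, Python scripts to look and compute and a tool call to move; the robot and the scene stay as the last step left them, time stands still between calls to the robot, and variables do not carry over. Pictures are saved under pics/ and viewed, at most 10 in all, crops included, and the job is handed in when it is done.

Besides the shell and the picture viewer there is one more tool, called after "Request:" as a command line: name --argument value ..., lists and objects as JSON in quotes. move_arm: Moves the arm, as the interface text tells. Its arguments: {"type":"object","properties":{"series":{"type":"array"}},"required":["series"]}

```bash
ls; mkdir -p pics; python3 - <<'E'
from station import r
import cv2,numpy as np
s=r.sense();print({k:np.round(v,3).tolist() for k,v in s.items()})
for n in("scene","top"):
    c=r.capture(n);cv2.imwrite(f"pics/{n}0.png",c["img"][:,:,::-1])
    print(n,c["camera_matrix"],c["k1"],c["rvec"],c["tvec"])
E
```

```text
pics
{'time_s': 0.0, 'joints': [-55.771, 22.093, 0.38, -0.029, -68.411, -14.816], 'joint_velocities': [0.033, 0.075, -0.036, 0.01, 0.061, -0.006], 'effort': [-0.0, -39.066, 18.741, 4.22, 0.011, -0.0], 'tcp_pos': [0.208, -0.589, 0.246], 'ee_rot': [[-0.943, -0.332, -0.001], [-0.332, 0.943, 0.002], [0.0, 0.002, -1.0]], 'wrist_force': [-0.247, 0.46, 0.613], 'moment': [0.027, 0.057, -0.024], 'gripper_force': 0.0, 'gripper_width': 1.0}
scene [[541.91898832   0.         318.25641707]
 [  0.         541.91898832 241.67398722]
 [  0.           0.           1.        ]] 0.005184780626966746 [ 1.84693108 -0.87472215  0.538315  ] [-0.36366688  0.23640041  1.07171944]
top [[558.90182422   0.         320.91315553]
 [  0.         558.90182422 243.38631004]
 [  0.           0.           1.        ]] -0.03152066336803221 [ 2.2230715  -2.18040743  0.07836949] [-0.09301119  0.47289285  1.32496527]
```

View pics/scene0.png

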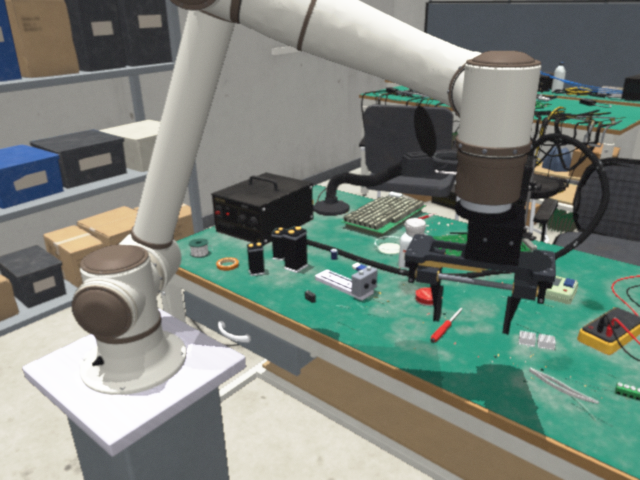

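View pics/top0.png

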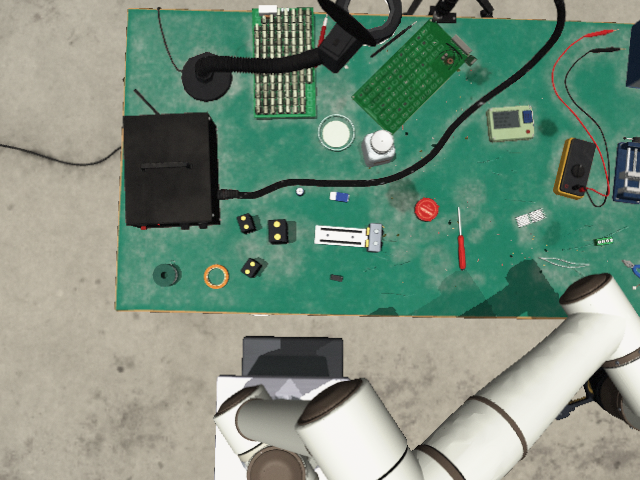

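The top view shows the cradle's bed at columns 315–370, row 236, with its front edge on the left and the contact block at (375,237). There are three black packs, at (246,223), (278,231) and (252,267). The one at (278,231) looks the largest. Next I'll cast rays to get their sizes.

```bash
cat > h.py <<'E'
import cv2,numpy as np
from scipy.spatial.transform import Rotation as R
def cam(c,s=None):
    """camera centre and rotation camera->world"""
    if "hand_eye" in c:
        T=np.eye(4);T[:3,:3]=s["ee_rot"];T[:3,3]=s["tcp_pos"];T=T@np.array(c["hand_eye"])
        return T[:3,3],T[:3,:3]
    A=R.from_rotvec(np.ravel(c["rvec"])).as_matrix().T
    return -A@np.ravel(c["tvec"]),A
def dist(c): return np.array([c["k1"],0,0,0,0.])
def ray(c,uv,s=None):
    o,A=cam(c,s)
    p=cv2.undistortPoints(np.array(uv,float).reshape(-1,1,2),np.array(c["camera_matrix"]),dist(c)).reshape(-1,2)
    return o,np.c_[p,np.ones(len(p))]@A.T
def onz(c,uv,z,s=None):
    o,d=ray(c,uv,s);return o+d*((z-o[2])/d[:,2])[:,None]
def proj(c,P,s=None):
    o,A=cam(c,s);q=(np.array(P,float).reshape(-1,3)-o)@A
    return cv2.projectPoints(q,np.zeros(3),np.zeros(3),np.array(c["camera_matrix"]),dist(c))[0].reshape(-1,2)
E
python3 - <<'E'
from station import r
from h import *
c=r.capture("top");im=c["img"]
print("cam",cam(c)[0])
hsv=cv2.cvtColor(im,cv2.COLOR_RGB2HSV)
y=((hsv[...,0]>15)&(hsv[...,0]<35)&(hsv[...,1]>110)&(hsv[...,2]>120)).astype(np.uint8)
n,_,st,ce=cv2.connectedComponentsWithStats(y)
for i in range(1,n):
    if 225<ce[i][0]<395 and 205<ce[i][1]<285 and st[i][4]>3: print("brass",ce[i].round(1),st[i][4],onz(c,ce[i],.11)[0].round(3))
w=((hsv[...,1]<60)&(hsv[...,2]>150)).astype(np.uint8)
n,l,st,ce=cv2.connectedComponentsWithStats(w)
for i in range(1,n):
    if 300<ce[i][0]<395 and 215<ce[i][1]<260 and st[i][4]>40:
        q=cv2.boxPoints(cv2.minAreaRect(np.argwhere(l==i)[:,::-1].astype(np.float32)));print("white",st[i],q.round(1).tolist(),onz(c,q,.014)[:,:2].round(3).tolist())
k=(hsv[...,2]<60).astype(np.uint8)
n,l,st,ce=cv2.connectedComponentsWithStats(k)
for i in range(1,n):
    if 230<ce[i][0]<350 and 210<ce[i][1]<285 and st[i][4]>40:print("black",st[i])
cv2.imwrite("pics/top1.png",cv2.resize(im[200:290,140:400],None,fx=3,fy=3,interpolation=cv2.INTER_CUBIC)[:,:,::-1])
E
```

```text
cam [ 0.40149658 -0.06222294  1.35008907]
brass [242.8 217.7] 17 [0.523 0.093 0.11 ]
brass [276.3 223.4] 28 [0.512 0.018 0.11 ]
brass [246. 226.] 15 [0.505 0.085 0.11 ]
brass [367.5 230.8] 19 [ 0.5   -0.186  0.11 ]
brass [277.2 236.1] 24 [0.484 0.015 0.11 ]
brass [366.9 243. ] 17 [ 0.472 -0.185  0.11 ]
brass [250.5 263.5] 4 [0.422 0.073 0.11 ]
brass [253.6 263.8] 5 [0.421 0.066 0.11 ]
brass [247. 271.] 11 [0.405 0.08  0.11 ]
white [369 223  12  28 290] [[368.3999938964844, 250.0], [370.3999938964844, 222.89999389648438], [381.0, 223.60000610351562], [379.1000061035156, 250.6999969482422]] [[0.461, -0.198], [0.526, -0.202], [0.525, -0.227], [0.46, -0.224]]
white [314 225  54  22 752] [[313.6000061035156, 243.3000030517578], [314.8999938964844, 224.60000610351562], [367.70001220703125, 228.3000030517578], [366.3999938964844, 246.89999389648438]] [[0.475, -0.066], [0.519, -0.069], [0.513, -0.195], [0.468, -0.193]]
black [237 213  20  21 220]
black [268 219  21  25 362]
black [322 228  39   4  45]
black [321 240  40   4  45]
black [241 258  21  20 201]
```

View pics/top1.png

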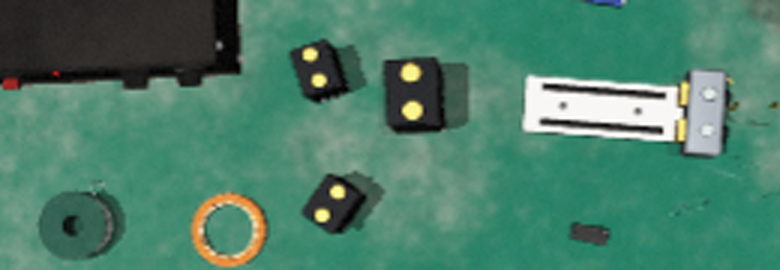

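The enlarged crop shows the big pack with terminals 28 mm apart and a top of roughly 40 x 50 mm, so it is the one meant. The two smaller packs behind it are look-alikes. The cradle front edge is near (0.497,-0.067), with its axis at about -93°. Now I'll move above for a close look with the wrist camera.

Request:
move_arm --series '[{"grip":1,"xyz":[-448,424,-80],"angular":[0,0,-1.18]},{"grip":1,"xyz":[-448,424,-80],"angular":[0,0,-1.18]},{"grip":1,"xyz":[-448,424,-80],"angular":[0,0,-1.18]},{"grip":1,"xyz":[-448,424,-80],"angular":[0,0,-1.18]},{"grip":1,"xyz":[-448,424,-80],"angular":[0,0,-1.18]},{"grip":1,"xyz":[-448,424,-80],"angular":[0,0,-1.18]},{"grip":1,"xyz":[-448,424,-80],"angular":[0,0,-1.18]},{"grip":1,"xyz":[-448,424,-80],"angular":[0,0,-1.18]},{"grip":1,"xyz":[-448,424,-80],"angular":[0,0,-1.18]},{"grip":1,"xyz":[-448,424,-80],"angular":[0,0,-1.18]}]'

```text
time_s: 1.15
tcp_pos: [0.4344, -0.1463, 0.3122]
ee_rot: [[-0.052, -0.999, 0.0], [-0.999, 0.052, 0.0], [-0.0, -0.0, -1.0]]
wrist_force: [1.4, -0.9, -0.0]
gripper_width: 1.002
gripper_force: 0.0
```

Request:
move_arm --series '[{"grip":1,"xyz":[-50,-25,0],"angular":[0,0,0]},{"grip":1,"xyz":[-100,-50,0],"angular":[0,0,0]},{"grip":1,"xyz":[-109,-50,0],"angular":[0,0,0]},{"grip":1,"xyz":[-109,-50,0],"angular":[0,0,0]},{"grip":1,"xyz":[-109,-50,0],"angular":[0,0,0]}]'

```text
time_s: 1.65
tcp_pos: [0.4894, -0.0419, 0.3115]
ee_rot: [[-0.051, -0.999, -0.001], [-0.999, 0.051, -0.0], [0.0, 0.001, -1.0]]
wrist_force: [0.5, 0.1, -0.9]
gripper_width: 1.003
gripper_force: 0.0
```

```bash
python3 - <<'E'
from station import r
from h import *
s=r.sense();c=r.capture("wrist");cv2.imwrite("pics/w0.png",c["img"][:,:,::-1])
print(np.round(s["joints"],1),np.round(s["tcp_pos"],4),np.round(c["hand_eye"],3),cam(c,s)[0])
E
```

```text
[ 14.1   6.4 -11.4  -0.  -72.3 -17. ] [ 0.4894 -0.0419  0.3115] [[ 0.    -0.958 -0.285  0.079]
 [ 1.     0.    -0.     0.   ]
 [ 0.    -0.285  0.958 -0.137]
 [ 0.     0.     0.     1.   ]] [ 0.48513676 -0.1207953   0.44811333]
```

View pics/w0.png

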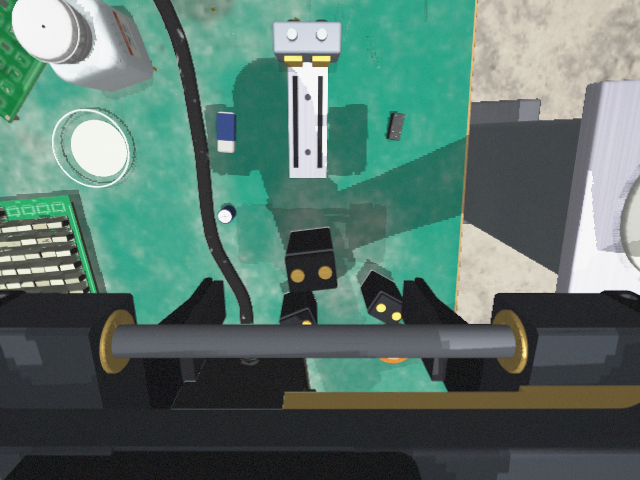

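The wrist view shows the cradle bed at columns 289–328, with its front edge at row 178 and the block at the top. The pack's terminals are at (298,276) and (325,272), with its face towards the cradle above them. Behind it are the two small packs, at (300,318) and (385,305).

```bash
cat > m.py <<'E'
from station import r
from h import *
s=r.sense();c=r.capture("wrist");im=c["img"];hsv=cv2.cvtColor(im,cv2.COLOR_RGB2HSV)
def comps(m,amin):
    n,l,st,ce=cv2.connectedComponentsWithStats(m.astype(np.uint8))
    for i in range(1,n):
        if st[i][4]>=amin: yield l==i,st[i],ce[i]
def minrect(m): return cv2.boxPoints(cv2.minAreaRect(np.argwhere(m)[:,::-1].astype(np.float32)))
E
python3 - <<'E'
from m import *
for m,st,ce in comps((hsv[...,0]>12)&(hsv[...,0]<35)&(hsv[...,1]>100)&(hsv[...,2]>110),30):
    if ce[1]<335 and 270<ce[0]<420: print("brass",st,ce.round(1),onz(c,ce,.11,s)[0].round(4),onz(c,ce,.08,s)[0].round(3))
w=(hsv[...,1]<60)&(hsv[...,2]>170);w[:60]=0
for m,st,ce in comps(w,1500):
    if 280<ce[0]<340: q=minrect(m);print("bed",st,onz(c,q,.014,s)[:,:2].round(4).tolist())
k=(hsv[...,2]<70);k[:225]=0;k[292:]=0;k[:,:280]=0;k[:,345:]=0
for m,st,ce in comps(k,200):
    hull=cv2.convexHull(np.argwhere(m)[:,::-1].astype(np.float32))
    p=cv2.approxPolyDP(hull,3,True).reshape(-1,2);print("pack",st,p.tolist(),onz(c,p,.107,s)[:,:2].round(3).tolist(),onz(c,p,0,s)[:,:2].round(3).tolist())
E
```

```text
brass [284  56  18  11 170] [293.   60.8] [ 0.4987 -0.1798  0.11  ] [ 0.5   -0.185  0.08 ]
brass [312  57  18  11 171] [320.3  61.4] [ 0.4756 -0.1782  0.11  ] [ 0.475 -0.183  0.08 ]
brass [318 267  14  13 143] [324.8 272.8] [0.4801 0.0146 0.11  ] [0.48  0.027 0.08 ]
brass [291 270  14  13 143] [297.2 276. ] [0.5079 0.0165 0.11  ] [0.51  0.029 0.08 ]
brass [376 304  10   9  73] [380.6 307.9] [0.4242 0.0564 0.11  ] [0.419 0.072 0.08 ]
brass [392 312  10   9  69] [396.1 316.1] [0.4081 0.0666 0.11  ] [0.401 0.083 0.08 ]
brass [302 321   9   4  31] [306.4 322.6] [0.5016 0.0694 0.11  ] [0.503 0.086 0.08 ]
bed [ 287   63   41  115 3356] [[0.5093, -0.1946], [0.4657, -0.1923], [0.4708, -0.0688], [0.5183, -0.0712]]
pack [286 228  47  27 922] [[329.0, 229.0], [332.0, 249.0], [286.0, 254.0], [291.0, 233.0]] [[0.474, -0.03], [0.472, -0.009], [0.518, -0.006], [0.511, -0.028]] [[0.471, -0.001], [0.468, 0.026], [0.528, 0.03], [0.519, 0.002]]
pack [ 285  251   52   41 1485] [[336.0, 287.0], [290.0, 291.0], [285.0, 258.0], [331.0, 251.0]] [[0.469, 0.032], [0.516, 0.034], [0.519, -0.002], [0.473, -0.007]] [[0.464, 0.08], [0.526, 0.083], [0.53, 0.035], [0.469, 0.029]]
```

Request:
move_arm --series '[{"grip":1,"xyz":[-30,-2,30],"angular":[0,0,-0.12]},{"grip":1,"xyz":[-58,-2,60],"angular":[0,0,-0.12]},{"grip":1,"xyz":[-58,-2,100],"angular":[0,0,-0.12]},{"grip":1,"xyz":[-58,-2,140],"angular":[0,0,-0.12]},{"grip":1,"xyz":[-58,-2,160],"angular":[0,0,-0.12]},{"grip":1,"xyz":[-58,-2,160],"angular":[0,0,-0.12]}]'

```text
time_s: 2.35
tcp_pos: [0.4924, 0.014, 0.1492]
ee_rot: [[0.066, -0.998, -0.007], [-0.998, -0.066, -0.002], [0.002, 0.007, -1.0]]
wrist_force: [-0.5, 0.2, 0.4]
gripper_width: 1.004
gripper_force: 0.0
```

```bash
python3 - <<'E'
from m import *
print(np.round(s["tcp_pos"],4),np.round(s["ee_rot"],3).tolist(),s["joints"])
cv2.imwrite("pics/w1.png",im[:,:,::-1])
for m,st,ce in comps((hsv[...,0]>12)&(hsv[...,0]<35)&(hsv[...,1]>100)&(hsv[...,2]>110),60):
    print("brass",st,ce.round(1),onz(c,ce,.11,s)[0].round(4))
w=(hsv[...,1]<60)&(hsv[...,2]>170)
for m,st,ce in comps(w,1500):
    q=minrect(m);print("bed",st,onz(c,q,.014,s)[:,:2].round(4).tolist())
E
```

```text
[0.4924 0.014  0.1492] [[0.066, -0.998, -0.007], [-0.998, -0.066, -0.002], [0.002, 0.007, -1.0]] [ 2.05402246e+01  1.52163078e+01 -2.54739979e+01 -4.12850743e-02
 -4.97225914e+01 -1.67521626e+01]
brass [575   0  28 107 142] [589.8  48. ] [ 0.3775 -0.1083  0.11  ]
brass [546 112  29 111 151] [560.2 165.2] [ 0.3775 -0.0573  0.11  ]
brass [532 228  13  52  62] [537.7 254. ] [ 0.3774 -0.0123  0.11  ]
brass [268 279  27  26 533] [281.1 291.3] [0.5084 0.0169 0.11  ]
brass [321 278  27  26 534] [333.8 290.7] [0.4806 0.0148 0.11  ]
brass [ 99 310  32  63 682] [109.5 340.6] [0.6014 0.0524 0.11  ]
brass [494 310  34  63 897] [514.4 341.3] [0.3781 0.039  0.11  ]
brass [410 358  13   8  81] [416.  360.9] [0.4309 0.0548 0.11  ]
brass [280 365  16  15 189] [287.3 372.4] [0.5029 0.0667 0.11  ]
brass [249 373  18  15 201] [257.5 380.2] [0.5196 0.073  0.11  ]
brass [ 284  372  356   37 6715] [469.8 397.7] [0.3958 0.0776 0.11  ]
bed [ 285    0   80  131 6732] [[0.5197, -0.0698], [0.5124, -0.1516], [0.468, -0.1498], [0.4711, -0.0672]]
bed [ 578    0   62  112 5432] [[0.3275, -0.1597], [0.2869, -0.1627], [0.2649, -0.0947], [0.3087, -0.0917]]
```

View pics/w1.png

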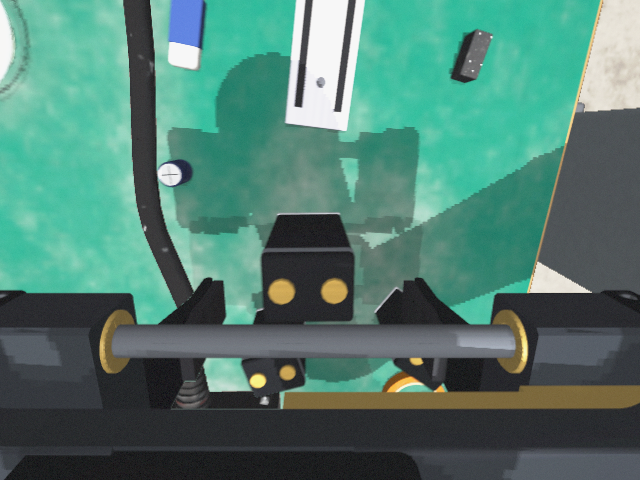

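The view shows the pack's terminals at (281,291) and (334,291), square between the fingers, with the bed's front edge at row 128. The position agrees with the earlier fix, so I'll go down and close.

Request:
move_arm --series '[{"grip":1,"xyz":[-2,-2,35],"angular":[0,0,0]},{"grip":1,"xyz":[-2,-2,68],"angular":[0,0,0]},{"grip":1,"xyz":[-2,-2,68],"angular":[0,0,0]},{"grip":0.7,"xyz":[-2,-2,68],"angular":[0,0,0]},{"grip":0.6,"xyz":[-2,-2,68],"angular":[0,0,0]},{"grip":0.5,"xyz":[-2,-2,68],"angular":[0,0,0]},{"grip":0.5,"xyz":[-2,-2,68],"angular":[0,0,0]},{"grip":0.5,"xyz":[-2,-2,68],"angular":[0,0,0]}]'

```text
time_s: 3.2
tcp_pos: [0.4969, 0.018, 0.0847]
ee_rot: [[0.068, -0.998, 0.001], [-0.998, -0.068, 0.0], [-0.0, -0.001, -1.0]]
wrist_force: [-1.3, -0.1, 2.3]
gripper_width: 0.635
gripper_force: 2.1
```

Request:
move_arm --series '[{"grip":0.5,"xyz":[0,0,0],"angular":[0,0,0]},{"grip":0.5,"xyz":[0,0,0],"angular":[0,0,0]},{"grip":0.5,"xyz":[0,0,0],"angular":[0,0,0]}]'

```text
time_s: 3.5
tcp_pos: [0.4965, 0.0178, 0.0842]
ee_rot: [[0.068, -0.998, -0.0], [-0.998, -0.068, -0.0], [0.0, 0.0, -1.0]]
wrist_force: [-1.9, 0.8, 5.2]
gripper_width: 0.572
gripper_force: 30.0
```

Request:
move_arm --series '[{"grip":0.5,"xyz":[8,0.5,0],"angular":[0,0,0.03]},{"grip":0.5,"xyz":[16,1,0],"angular":[0,0,0.06]},{"grip":0.5,"xyz":[24,1.6,0],"angular":[0,0,0.09]},{"grip":0.5,"xyz":[32,2.2,0],"angular":[0,0,0.12]},{"grip":0.5,"xyz":[40,2.7,0],"angular":[0,0,0.12]},{"grip":0.5,"xyz":[48,3.3,0],"angular":[0,0,0.12]},{"grip":0.5,"xyz":[54,3.7,0],"angular":[0,0,0.12]},{"grip":0.5,"xyz":[58,4,0],"angular":[0,0,0.12]},{"grip":0.5,"xyz":[58,4,0],"angular":[0,0,0.12]}]'

```text
time_s: 4.4
tcp_pos: [0.497, -0.0414, 0.0842]
ee_rot: [[-0.054, -0.999, 0.001], [-0.999, 0.054, -0.0], [0.0, -0.001, -1.0]]
wrist_force: [0.6, -1.2, 4.7]
gripper_width: 0.568
gripper_force: 30.0
```

```bash
python3 - <<'E'
from m import *
print(np.round(s["tcp_pos"],4),np.round(s["wrist_force"],2))
for m,st,ce in comps((hsv[...,0]>12)&(hsv[...,0]<35)&(hsv[...,1]>100)&(hsv[...,2]>110),60):
    if 240<ce[0]<380: print("brass",st,ce.round(1),onz(c,ce,.11,s)[0].round(4))
w=(hsv[...,1]<60)&(hsv[...,2]>170)
for m,st,ce in comps(w,1500):
    q=minrect(m);print("bed",st,onz(c,q,.014,s)[:,:2].round(4).tolist())
E
```

```text
[ 0.497  -0.0414  0.0842] [ 0.61 -1.24  4.68]
brass [255 358  39  17 504] [274.2 364.6] [ 0.5104 -0.0417  0.11  ]
brass [334 358  38  17 508] [352.3 364.7] [ 0.4827 -0.0402  0.11  ]
bed [  271     0    89   223 13776] [[0.51, -0.1843], [0.4662, -0.1819], [0.4683, -0.0681], [0.5199, -0.0708]]
```

Request:
move_arm --series '[{"grip":0.5,"xyz":[2,0,0],"angular":[0,0,0]},{"grip":0.5,"xyz":[3.5,0,0],"angular":[0,0,0]},{"grip":0.5,"xyz":[4.5,0,0],"angular":[0,0,0]},{"grip":0.5,"xyz":[4.5,0,0],"angular":[0,0,0]}]'

```text
time_s: 4.85
tcp_pos: [0.4968, -0.0451, 0.0842]
ee_rot: [[-0.053, -0.999, 0.001], [-0.999, 0.053, 0.0], [-0.0, -0.001, -1.0]]
wrist_force: [0.5, 2.0, 5.4]
gripper_width: 0.575
gripper_force: 30.0
```

Request:
move_arm --series '[{"grip":0.5,"xyz":[1,0,0],"angular":[0,0,0]},{"grip":0.5,"xyz":[2,0,0],"angular":[0,0,0]},{"grip":0.5,"xyz":[2,0,0],"angular":[0,0,0]}]'

```text
time_s: 5.15
tcp_pos: [0.4967, -0.0471, 0.0842]
ee_rot: [[-0.053, -0.999, 0.001], [-0.999, 0.053, 0.0], [-0.0, -0.001, -1.0]]
wrist_force: [0.3, 2.1, 6.0]
gripper_width: 0.569
gripper_force: 30.0
```

Request:
move_arm --series '[{"grip":0.5,"xyz":[1,0,0],"angular":[0,0,0]},{"grip":0.5,"xyz":[2,0,0],"angular":[0,0,0]},{"grip":0.5,"xyz":[2,0,0],"angular":[0,0,0]}]'

```text
time_s: 5.45
tcp_pos: [0.4967, -0.0476, 0.0843]
ee_rot: [[-0.054, -0.999, 0.002], [-0.999, 0.054, 0.002], [-0.003, -0.002, -1.0]]
wrist_force: [-1.0, 8.5, 7.3]
gripper_width: 0.571
gripper_force: 30.0
```

Contact: the wrist feels about 6 N at the front edge. I'll release, rise, and rehearse the tilt in free air.

Request:
move_arm --series '[{"grip":0.5,"xyz":[-1,0,0],"angular":[0,0,0]},{"grip":1,"xyz":[-1,0,0],"angular":[0,0,0]},{"grip":1,"xyz":[-1,0,0],"angular":[0,0,0]},{"grip":1,"xyz":[-1,0,0],"angular":[0,0,0]},{"grip":1,"xyz":[-1,0,0],"angular":[0,0,0]},{"grip":1,"xyz":[-1,0,-40],"angular":[0,0,0]},{"grip":1,"xyz":[-1,0,-85],"angular":[0,0,0]},{"grip":1,"xyz":[-1,0,-130],"angular":[0,0,0]},{"grip":1,"xyz":[-1,0,-170],"angular":[0,0,0]},{"grip":1,"xyz":[-1,0,-170],"angular":[0,0,0]}]'

```text
time_s: 6.45
tcp_pos: [0.4992, -0.0478, 0.2601]
ee_rot: [[-0.051, -0.999, 0.013], [-0.999, 0.051, 0.001], [-0.002, -0.013, -1.0]]
wrist_force: [1.0, -0.2, -0.5]
gripper_width: 1.001
gripper_force: 0.0
```

Request:
move_arm --series '[{"grip":1,"xyz":[0,0,0],"angular":[0,-0.15,0]},{"grip":1,"xyz":[0,0,0],"angular":[0,-0.3,0]},{"grip":1,"xyz":[0,0,0],"angular":[0,-0.45,0]},{"grip":1,"xyz":[0,0,0],"angular":[0,-0.61,0]},{"grip":1,"xyz":[0,0,0],"angular":[0,-0.61,0]},{"grip":1,"xyz":[0,0,0],"angular":[0,-0.61,0]}]'

```text
time_s: 7.05
tcp_pos: [0.4958, -0.0489, 0.2525]
ee_rot: [[-0.047, -0.998, 0.029], [-0.819, 0.055, 0.571], [-0.572, 0.003, -0.82]]
wrist_force: [-0.8, -0.6, 0.8]
gripper_width: 1.002
gripper_force: 0.0
```

```bash
python3 - <<'E'
from m import *
print(np.round(s["tcp_pos"],4),np.round(s["joints"],1))
t=r.capture("top");cv2.imwrite("pics/top2.png",t["img"][:,:,::-1])
E
```

```text
[ 0.4958 -0.0489  0.2525] [ -9.1  14.9  -3.8 -35.5 -78.2  15.5]
```

Request:
move_arm --series '[{"grip":1,"xyz":[0,0,0],"angular":[0,0.15,0]},{"grip":1,"xyz":[0,0,0],"angular":[0,0.3,0]},{"grip":1,"xyz":[0,0,0],"angular":[0,0.45,0]},{"grip":1,"xyz":[0,0,0],"angular":[0,0.6,0]},{"grip":1,"xyz":[0,0,0],"angular":[0,0.75,0]},{"grip":1,"xyz":[0,0,0],"angular":[0,0.9,0]},{"grip":1,"xyz":[0,0,0],"angular":[0,1.05,0]},{"grip":1,"xyz":[0,0,0],"angular":[0,1.2,0]},{"grip":1,"xyz":[0,0,0],"angular":[0,1.35,0]},{"grip":1,"xyz":[0,0,0],"angular":[0,1.5,0]}]'

```text
time_s: 8.15
tcp_pos: [0.4967, -0.0451, 0.2552]
ee_rot: [[-0.032, -0.999, -0.032], [-0.625, 0.045, -0.779], [0.78, -0.005, -0.626]]
wrist_force: [-0.5, 0.3, 1.3]
gripper_width: 0.998
gripper_force: 0.0
```

```bash
python3 - <<'E'
from m import *
print(np.round(s["tcp_pos"],4),np.round(s["joints"],1),np.round(s["ee_rot"],3).tolist())
t=r.capture("scene");cv2.imwrite("pics/s3.png",cv2.resize(t["img"][120:340,150:450],None,fx=2.5,fy=2.5)[:,:,::-1])
# pack terminals in the top and scene pictures
t2=r.capture("top")
for n,q in(("top",t2),("scene",t)):
    h=cv2.cvtColor(q["img"],cv2.COLOR_RGB2HSV)
    y=(h[...,0]>15)&(h[...,0]<35)&(h[...,1]>110)&(h[...,2]>120)
    for P in([.51,-.05,.11],[.48,-.05,.11]): print(n,"expected",proj(q,P).round(1))
    for m,st,ce in comps(y,4):
        e=proj(q,[.4965,-.05,.11])[0]
        if abs(ce-e).max()<25: print(ce.round(1),st[4],onz(q,ce,.11)[0].round(4))
E
```

```text
[ 0.4967 -0.0451  0.2552] [ 32.   18.3 -33.4  41.3 -77.4 -58.7] [[-0.032, -0.999, -0.032], [-0.625, 0.045, -0.779], [0.78, -0.005, -0.626]]
top expected [[306.8 224.9]]
top expected [[306.5 238.3]]
[306.5 223.5] 32 [ 0.513  -0.0494  0.11  ]
[305.5 235.6] 27 [ 0.4859 -0.0476  0.11  ]
scene expected [[318.3 234. ]]
scene expected [[310.5 237.9]]
[317.9 234.1] 14 [ 0.5088 -0.0495  0.11  ]
[310.4 237.4] 19 [ 0.4821 -0.0481  0.11  ]
```

View pics/s3.png

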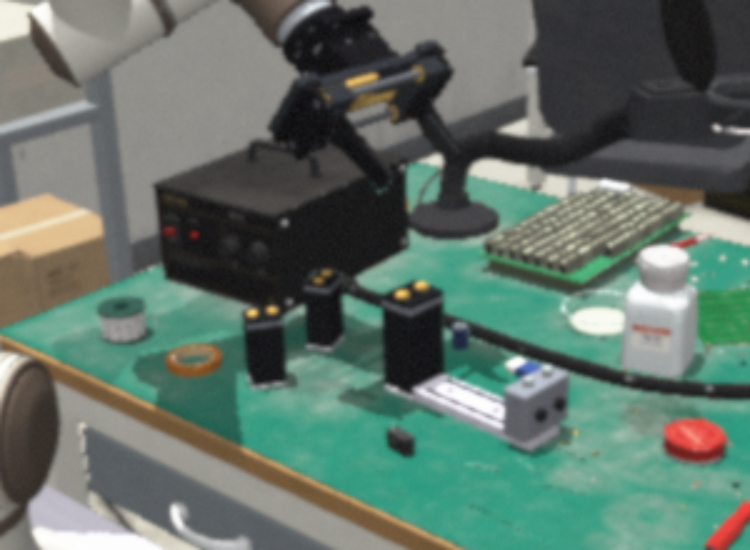

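The enlarged scene view shows the pack standing against the cradle's front edge, with the gripper tilted above it. The two small packs stand upright behind it, and the power box is further back. I'll check the box's height and the small packs' height before the tilted approach.

```bash
python3 - <<'E'
from m import *
t=r.capture("scene")
def hgt(bot,top,n):
    b=onz(t,bot,0)[0]
    zs=np.linspace(.02,.25,231);e=[abs(proj(t,[b[0],b[1],z])[0,1]-top[1]) for z in zs]
    print(n,b.round(3),"h",zs[int(np.argmin(e))].round(3))
k=lambda x,y:(150+x/2.5,120+y/2.5)
hgt(k(280,303),k(285,225),"box front right"); hgt(k(168,268),k(160,185),"box front left");hgt(k(405,250),k(408,170),"box right back")
hgt(k(258,386),k(250,322),"small2");hgt(k(315,347),k(310,288),"small1");hgt(k(405,395),k(405,308),"pack front-ish")
# pose targets
R0=np.array(s["ee_rot"]);e=np.array([-.052,-.9986,0]);f=np.array([-.9986,.052,0])
def tgt(th):
    z=np.sin(th)*e+np.cos(th)*np.array([0,0,-1.]);return np.c_[np.cross(f,z),f,z]
Rt=tgt(.96);print(Rt.round(3).tolist(),"rotvec",R.from_matrix(R0.T@Rt).as_rotvec().round(3))
P=np.array([.4967,-.0485,.06])-.018*Rt[:,2]
for back in(.15,):
    d=P-back*Rt[:,2];print(d.round(4),"shift mm",(R0.T@(d-s["tcp_pos"])*1000).round(1))
E
```

```text
box front right [0.559 0.207 0.   ] h 0.098
box front left [0.547 0.392 0.   ] h 0.109
box right back [0.771 0.197 0.   ] h 0.107
small2 [0.4   0.079 0.   ] h 0.073
small1 [0.501 0.095 0.   ] h 0.07
pack front-ish [ 0.479 -0.053  0.   ] h 0.097
[[-0.03, -0.999, -0.043], [-0.573, 0.052, -0.818], [0.819, 0.0, -0.574]] rotvec [-0.003  0.069  0.005]
[0.5039 0.0889 0.1564] shift mm [-159.7   -1.8  -44. ]
```

Request:
move_arm --series '[{"grip":1,"xyz":[-40,-1,-40],"angular":[0,0.07,0]},{"grip":1,"xyz":[-80,-1,-44],"angular":[0,0.07,0]},{"grip":1,"xyz":[-120,-2,-44],"angular":[0,0.07,0]},{"grip":1,"xyz":[-150,-2,-44],"angular":[0,0.07,0]},{"grip":1,"xyz":[-160,-2,-44],"angular":[0,0.07,0]},{"grip":1,"xyz":[-160,-2,-44],"angular":[0,0.07,0]},{"grip":1,"xyz":[-160,-2,-44],"angular":[0,0.07,0]}]'

```text
time_s: 9.1
tcp_pos: [0.5053, 0.0864, 0.1585]
ee_rot: [[-0.032, -0.999, -0.042], [-0.574, 0.053, -0.817], [0.818, -0.002, -0.575]]
wrist_force: [-1.2, -1.2, 0.4]
gripper_width: 1.001
gripper_force: 0.0
```

```bash
cat > g.py <<'E'
import sys
from h import *
from station import r
e=np.array([-.052,-.9986,0]);f=np.array([-.9986,.052,0])
def tgt(th):
    z=np.sin(th)*e+np.cos(th)*np.array([0,0,-1.]);return np.c_[np.cross(f,z),f,z]
def shift(th,P):
    s=r.sense();R0=np.array(s["ee_rot"])
    print("tcp",np.round(s["tcp_pos"],4),"F",np.round(s["wrist_force"],1),"shift",(R0.T@(np.array(P)-s["tcp_pos"])*1000).round(1),"rot",R.from_matrix(R0.T@tgt(th)).as_rotvec().round(3))
E
python3 - <<'E'
from g import *
shift(.96,np.array([.4967,-.0485,.06])-.018*tgt(.96)[:,2])
print(np.round(r.sense()["joints"],1))
t=r.capture("scene");cv2.imwrite("pics/s4.png",cv2.resize(t["img"][100:340,130:450],None,fx=2.5,fy=2.5)[:,:,::-1])
E
```

```text
tcp [0.5053 0.0864 0.1585] F [-1.2 -1.2  0.4] shift [ -3.    1.6 149.2] rot [-0.     0.002 -0.002]
[ 44.   32.2 -27.6  34.7 -78.7 -69.6]
```

View pics/s4.png

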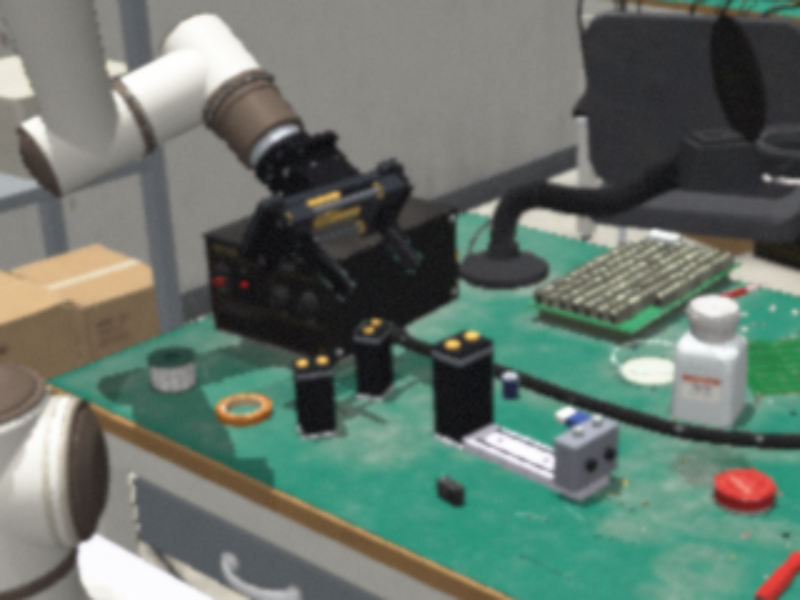

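The view shows the gripper tilted behind and above the small packs, its axis aimed at the pack at (465,385). The path is clear, so I'll advance along the tool axis.

Request:
move_arm --series '[{"grip":1,"xyz":[0,2,30],"angular":[0,0,0]},{"grip":1,"xyz":[0,2,60],"angular":[0,0,0]},{"grip":1,"xyz":[0,2,85],"angular":[0,0,0]},{"grip":1,"xyz":[0,2,105],"angular":[0,0,0]},{"grip":1,"xyz":[0,2,115],"angular":[0,0,0]},{"grip":1,"xyz":[0,2,115],"angular":[0,0,0]},{"grip":1,"xyz":[0,2,115],"angular":[0,0,0]}]'

```text
time_s: 9.85
tcp_pos: [0.499, -0.0068, 0.0921]
ee_rot: [[-0.031, -0.999, -0.042], [-0.574, 0.052, -0.817], [0.818, -0.002, -0.575]]
wrist_force: [0.3, -0.2, -0.2]
gripper_width: 0.999
gripper_force: 0.0
```

```bash
python3 - <<'E'
from g import *
shift(.96,np.array([.4967,-.0485,.06])-.018*tgt(.96)[:,2])
E
```

```text
tcp [ 0.499  -0.0068  0.0921] F [ 0.3 -0.2 -0.2] shift [-2.3  0.1 34.7] rot [-0.001  0.001 -0.002]
```

Request:
move_arm --series '[{"grip":1,"xyz":[0,0,12],"angular":[0,0,0]},{"grip":1,"xyz":[0,0,24],"angular":[0,0,0]},{"grip":1,"xyz":[0,0,34],"angular":[0,0,0]},{"grip":1,"xyz":[0,0,34],"angular":[0,0,0]},{"grip":0.65,"xyz":[0,0,34],"angular":[0,0,0]},{"grip":0.6,"xyz":[0,0,34],"angular":[0,0,0]},{"grip":0.5,"xyz":[0,0,34],"angular":[0,0,0]},{"grip":0.5,"xyz":[0,0,34],"angular":[0,0,0]},{"grip":0.5,"xyz":[0,0,34],"angular":[0,0,0]},{"grip":0.5,"xyz":[0,0,34],"angular":[0,0,0]}]'

```text
time_s: 10.85
tcp_pos: [0.497, -0.0346, 0.0719]
ee_rot: [[-0.03, -0.999, -0.042], [-0.573, 0.052, -0.818], [0.819, -0.0, -0.574]]
wrist_force: [-0.2, 1.8, 1.0]
gripper_width: 0.571
gripper_force: 30.0
```

```bash
python3 - <<'E'
from g import *
shift(.96,np.array([.4967,-.0485,.06])-.018*tgt(.96)[:,2])
t=r.capture("scene");t2=r.capture("top")
from m import comps
for n,q in(("top",t2),("scene",t)):
    h=cv2.cvtColor(q["img"],cv2.COLOR_RGB2HSV)
    y=(h[...,0]>15)&(h[...,0]<35)&(h[...,1]>110)&(h[...,2]>120)
    for m,st,ce in comps(y,4):
        o=onz(q,ce,.11)[0]
        if abs(o[:2]-[.48,0]).max()<.13: print(n,ce.round(1),st[4],o.round(4),onz(q,ce,.079)[0].round(4))
E
```

```text
tcp [ 0.497  -0.0346  0.0719] F [-0.2  1.8  1. ] shift [-1.8 -0.4  0.2] rot [-0.001  0.     0.   ]
top [278.1 234.5] 111 [0.4872 0.0133 0.11  ] [0.4893 0.0152 0.079 ]
top [306.6 223.2] 27 [ 0.5136 -0.0495  0.11  ] [ 0.5164 -0.0492  0.079 ]
top [305.6 235.9] 28 [ 0.4854 -0.0479  0.11  ] [ 0.4875 -0.0476  0.079 ]
top [250.5 263.5] 4 [0.4216 0.0728 0.11  ] [0.4221 0.0762 0.079 ]
top [253.6 263.8] 5 [0.4211 0.0659 0.11  ] [0.4216 0.0691 0.079 ]
top [247. 271.] 11 [0.4049 0.0801 0.11  ] [0.405  0.0837 0.079 ]
scene [298.1 220. ] 45 [0.5474 0.051  0.11  ] [0.6029 0.102  0.079 ]
scene [281.9 227. ] 17 [0.4866 0.0525 0.11  ] [0.5386 0.1037 0.079 ]
scene [317.9 233.9] 16 [ 0.5099 -0.0489  0.11  ] [ 0.5632 -0.0035  0.079 ]
scene [310.5 237.4] 22 [ 0.4825 -0.048   0.11  ] [ 0.5343 -0.0026  0.079 ]
scene [258.2 243.8] 11 [0.3767 0.0269 0.11  ] [0.4225 0.0766 0.079 ]
scene [250.3 245. ] 13 [0.3603 0.037  0.11  ] [0.4052 0.0872 0.079 ]
```

Request:
move_arm --series '[{"grip":0.5,"xyz":[0.6,0,0.8],"angular":[0,0,0]},{"grip":0.5,"xyz":[1.1,0,1.6],"angular":[0,0,0]},{"grip":0.5,"xyz":[1.1,0,1.6],"angular":[0,0,0]}]'

```text
time_s: 11.3
tcp_pos: [0.4972, -0.0356, 0.0722]
ee_rot: [[-0.03, -0.999, -0.04], [-0.574, 0.05, -0.817], [0.818, -0.001, -0.575]]
wrist_force: [-4.2, 8.7, 4.4]
gripper_width: 0.571
gripper_force: 30.0
```

```bash
cat > tip.py <<'E'
import numpy as np
def rows(th0,th1,n,F=-34,U=58,pre=1.5,tilt0=55):
    p=lambda t:np.array([F*np.cos(t)+U*np.sin(t),-F*np.sin(t)+U*np.cos(t)])
    a=np.radians(tilt0-th0);o=p(np.radians(th0))+([pre,0] if th0==0 else [0,0])
    for k in range(1,n+1):
        t=np.radians(th0+(th1-th0)*k/n);d=p(t)-o
        print([round(np.cos(a)*d[0]+np.sin(a)*d[1],1),0,round(np.sin(a)*d[0]-np.cos(a)*d[1],1)],round(-(t-np.radians(th0)),3))
E
python3 -c "
from tip import *
rows(0,45,9);print();rows(45,90,9)"
```

```text
[np.float64(4.4), 0, np.float64(1.4)] -0.087
[np.float64(9.3), 0, np.float64(4.6)] -0.175
[np.float64(14.0), 0, np.float64(8.1)] -0.262
[np.float64(18.4), 0, np.float64(12.0)] -0.349
[np.float64(22.3), 0, np.float64(16.3)] -0.436
[np.float64(25.9), 0, np.float64(21.0)] -0.524
[np.float64(29.1), 0, np.float64(25.9)] -0.611
[np.float64(31.9), 0, np.float64(31.1)] -0.698
[np.float64(34.2), 0, np.float64(36.5)] -0.785

[np.float64(5.2), 0, np.float64(2.7)] -0.087
[np.float64(10.2), 0, np.float64(5.8)] -0.175
[np.float64(14.9), 0, np.float64(9.3)] -0.262
[np.float64(19.2), 0, np.float64(13.3)] -0.349
[np.float64(23.2), 0, np.float64(17.6)] -0.436
[np.float64(26.8), 0, np.float64(22.2)] -0.524
[np.float64(30.0), 0, np.float64(27.1)] -0.611
[np.float64(32.7), 0, np.float64(32.3)] -0.698
[np.float64(35.0), 0, np.float64(37.7)] -0.785
```

Request:
move_arm --series '[{"grip":0.5,"xyz":[4.4,0,1.4],"angular":[0,-0.087,0]},{"grip":0.5,"xyz":[9.3,0,4.6],"angular":[0,-0.175,0]},{"grip":0.5,"xyz":[14,0,8.1],"angular":[0,-0.262,0]},{"grip":0.5,"xyz":[18.4,0,12],"angular":[0,-0.349,0]},{"grip":0.5,"xyz":[18.4,0,12],"angular":[0,-0.349,0]}]'

```text
time_s: 11.8
tcp_pos: [0.4954, -0.0578, 0.0804]
ee_rot: [[-0.047, -0.998, -0.029], [-0.82, 0.055, -0.569], [0.57, -0.003, -0.822]]
wrist_force: [-0.5, 2.4, -2.5]
gripper_width: 0.571
gripper_force: 30.0
```

```bash
python3 - <<'E'
from g import *
s=r.sense();z=np.array(s["ee_rot"])[:,2];tilt=np.degrees(np.arctan2(z@e,-z[2]));th=np.radians(55-tilt)
E0=np.array([.4955,-.0695,.014])
d=np.array(s["tcp_pos"])-E0;print("tip",55-tilt,"fwd,up",(d@e*1000).round(1),(d[2]*1000).round(1),"ideal",-34*np.cos(th)+58*np.sin(th),34*np.sin(th)+58*np.cos(th),s["wrist_force"])
E
```

```text
tip 20.264883519202158 fwd,up -11.7 66.4 ideal -11.806523571425494 66.18614659547248 [-0.48410513  2.39022578 -2.52358812]
```

```bash
python3 -c "
from tip import *
rows(20,65,9);print();rows(65,90,5)"
```

```text
[np.float64(5.2), 0, np.float64(2.7)] -0.087
[np.float64(10.2), 0, np.float64(5.8)] -0.175
[np.float64(14.9), 0, np.float64(9.3)] -0.262
[np.float64(19.2), 0, np.float64(13.3)] -0.349
[np.float64(23.2), 0, np.float64(17.6)] -0.436
[np.float64(26.8), 0, np.float64(22.2)] -0.524
[np.float64(30.0), 0, np.float64(27.1)] -0.611
[np.float64(32.7), 0, np.float64(32.3)] -0.698
[np.float64(35.0), 0, np.float64(37.7)] -0.785

[np.float64(5.2), 0, np.float64(2.7)] -0.087
[np.float64(10.2), 0, np.float64(5.8)] -0.175
[np.float64(14.9), 0, np.float64(9.3)] -0.262
[np.float64(19.2), 0, np.float64(13.3)] -0.349
[np.float64(23.2), 0, np.float64(17.6)] -0.436
```

Request:
move_arm --series '[{"grip":0.5,"xyz":[5.2,0,2.7],"angular":[0,-0.087,0]},{"grip":0.5,"xyz":[10.2,0,5.8],"angular":[0,-0.175,0]},{"grip":0.5,"xyz":[14.9,0,9.3],"angular":[0,-0.262,0]},{"grip":0.5,"xyz":[19.2,0,13.3],"angular":[0,-0.349,0]},{"grip":0.5,"xyz":[23.2,0,17.6],"angular":[0,-0.436,0]},{"grip":0.5,"xyz":[26.8,0,22.2],"angular":[0,-0.524,0]},{"grip":0.5,"xyz":[30,0,27.1],"angular":[0,-0.611,0]},{"grip":0.5,"xyz":[32.7,0,32.3],"angular":[0,-0.698,0]},{"grip":0.5,"xyz":[35,0,37.7],"angular":[0,-0.785,0]},{"grip":0.5,"xyz":[35,0,37.7],"angular":[0,-0.785,0]}]'

```text
time_s: 12.8
tcp_pos: [0.4925, -0.1083, 0.068]
ee_rot: [[-0.057, -0.998, 0.006], [-0.983, 0.057, 0.175], [-0.175, 0.004, -0.984]]
wrist_force: [0.0, 4.0, 0.2]
gripper_width: 0.573
gripper_force: 30.0
```

```bash
cat > st.py <<'E'
from g import *
s=r.sense();z=np.array(s["ee_rot"])[:,2];tilt=np.degrees(np.arctan2(z@e,-z[2]));th=np.radians(55-tilt)
E0=np.array([.4955,-.0695,.014])
d=np.array(s["tcp_pos"])-E0;print("tip",55-tilt,"fwd,up",(d@e*1000).round(1),(d[2]*1000).round(1),"lat",(d@f*1000).round(1),"ideal",-34*np.cos(th)+58*np.sin(th),34*np.sin(th)+58*np.cos(th),np.round(s["wrist_force"],1),np.round(s["moment"],2),s["gripper_width"])
E
python3 st.py
```

```text
tip 65.09904150527993 fwd,up 38.9 54.0 lat 1.0 ideal 38.29241073779307 55.26021425843507 [0.  4.  0.2] [1.05 0.05 0.05] 0.5731552320378447
```

Request:
move_arm --series '[{"grip":0.5,"xyz":[5.2,0,2.7],"angular":[0,-0.087,0]},{"grip":0.5,"xyz":[10.2,0,5.8],"angular":[0,-0.175,0]},{"grip":0.5,"xyz":[14.9,0,9.3],"angular":[0,-0.262,0]},{"grip":0.5,"xyz":[19.2,0,13.3],"angular":[0,-0.349,0]},{"grip":0.5,"xyz":[22,0,16.2],"angular":[0,-0.41,0]},{"grip":0.5,"xyz":[22,0,16.2],"angular":[0,-0.41,0]}]'

```text
time_s: 13.4
tcp_pos: [0.4909, -0.1269, 0.0478]
ee_rot: [[-0.048, -0.999, 0.024], [-0.833, 0.053, 0.551], [-0.551, 0.006, -0.834]]
wrist_force: [-0.7, 0.3, -0.8]
gripper_width: 0.575
gripper_force: 30.0
```

```bash
python3 st.py
```

```text
tip 88.46706265417248 fwd,up 57.6 33.8 lat 1.6 ideal 57.06968766074943 35.53942529507904 [-0.7  0.3 -0.8] [-1.26  0.24  0.09] 0.5749676348740295
```

Request:
move_arm --series '[{"grip":0.5,"xyz":[0.6,0,0.7],"angular":[0,-0.014,0]},{"grip":0.5,"xyz":[1.2,0,1.4],"angular":[0,-0.028,0]},{"grip":0.5,"xyz":[1.2,0,1.4],"angular":[0,-0.028,0]}]'

```text
time_s: 13.7
tcp_pos: [0.4915, -0.1261, 0.0476]
ee_rot: [[-0.042, -0.999, 0.028], [-0.818, 0.051, 0.573], [-0.574, 0.001, -0.819]]
wrist_force: [-0.9, -0.1, -1.8]
gripper_width: 0.571
gripper_force: 30.0
```

```bash
python3 st.py; python3 - <<'E'
from h import *
from station import r
t=r.capture("scene");cv2.imwrite("pics/s5.png",cv2.resize(t["img"][170:310,250:430],None,fx=4,fy=4,interpolation=cv2.INTER_CUBIC)[:,:,::-1])
E
```

```text
tip 90.0283032187352 fwd,up 56.7 33.6 lat 1.1 ideal 58.01678839081991 33.971344760177274 [-0.9 -0.1 -1.8] [-1.73  0.47  0.17] 0.5710219494548313
```

View pics/s5.png

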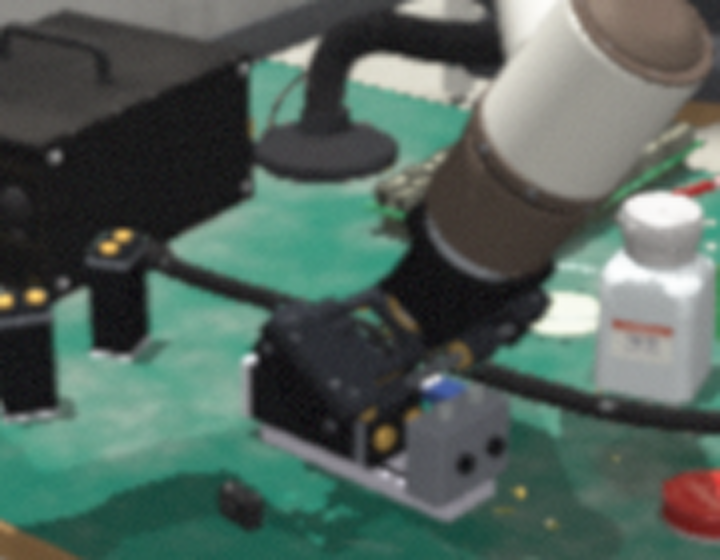

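The view shows the pack lying on the bed, terminals towards the block with a gap of about 24 mm. The gripper clears the block and the small packs still stand. I'll release and rise straight up.

Request:
move_arm --series '[{"grip":0.7,"xyz":[0,0,0],"angular":[0,0,0]},{"grip":1,"xyz":[0,0,0],"angular":[0,0,0]},{"grip":1,"xyz":[0,0,0],"angular":[0,0,0]},{"grip":1,"xyz":[0,0,0],"angular":[0,0,0]},{"grip":1,"xyz":[-11,0,-16],"angular":[0,0,0]},{"grip":1,"xyz":[-34,0,-49],"angular":[0,0,0]},{"grip":1,"xyz":[-57,0,-82],"angular":[0,0,0]},{"grip":1,"xyz":[-86,0,-123],"angular":[0,0,0]},{"grip":1,"xyz":[-86,0,-123],"angular":[0,0.14,0]},{"grip":1,"xyz":[-86,0,-123],"angular":[0,0.28,0]}]'

```text
time_s: 14.75
tcp_pos: [0.4935, -0.1284, 0.2017]
ee_rot: [[-0.05, -0.998, 0.025], [-0.946, 0.055, 0.319], [-0.32, -0.008, -0.947]]
wrist_force: [0.1, -0.3, -1.0]
gripper_width: 1.0
gripper_force: 0.0
```

```bash
python3 - <<'E'
from g import *
shift(0,[.4983,-.0151,.2])
E
```

```text
tcp [ 0.4935 -0.1284  0.2017] F [ 0.1 -0.3 -1. ] shift [-106.9    1.4   37.9] rot [-0.008  0.326 -0.002]
```

Request:
move_arm --series '[{"grip":0.5,"xyz":[-36,1,13],"angular":[0,0.11,0]},{"grip":0.2,"xyz":[-72,1,26],"angular":[0,0.22,0]},{"grip":0,"xyz":[-107,1,38],"angular":[-0.01,0.326,0]},{"grip":0,"xyz":[-107,1,38],"angular":[-0.01,0.326,0]},{"grip":0,"xyz":[-107,1,38],"angular":[-0.01,0.326,0]},{"grip":0,"xyz":[-107,1,38],"angular":[-0.01,0.326,0]}]'

```text
time_s: 15.35
tcp_pos: [0.4969, -0.014, 0.1974]
ee_rot: [[-0.052, -0.999, -0.008], [-0.999, 0.052, 0.007], [-0.007, 0.009, -1.0]]
wrist_force: [0.1, -0.4, -0.2]
gripper_width: 0.541
gripper_force: 0.0
```

```bash
python3 - <<'E'
from m import *
from g import shift
shift(0,[.4983,-.0151,.06]);print(s["gripper_width"])
cv2.imwrite("pics/w6.png",im[:,:,::-1])
for m,st,ce in comps((hsv[...,0]>12)&(hsv[...,0]<35)&(hsv[...,1]>100)&(hsv[...,2]>110),30):
    if 200<ce[0]<450 and ce[1]<300: print("brass",st,ce.round(1),onz(c,ce,.034,s)[0].round(4))
k=(hsv[...,2]<60);k[300:]=0
for m,st,ce in comps(k,1500):
    if 200<ce[0]<450:
        hull=cv2.convexHull(np.argwhere(m)[:,::-1].astype(np.float32));p=cv2.approxPolyDP(hull,4,True).reshape(-1,2)
        print("dark",st,p.tolist(),onz(c,p,.054,s)[:,:2].round(4).tolist())
E
```

```text
tcp [ 0.497  -0.0147  0.1972] F [-0.2  0.5  0.4] shift [  1.3  -2.6 137.2] rot [ 0.009  0.007 -0.001]
0.5413461762076631
dark [ 276   47   68  126 3830] [[341.0, 172.0], [280.0, 171.0], [276.0, 47.0], [343.0, 133.0]] [[0.4716, -0.0611], [0.5179, -0.0643], [0.5141, -0.1493], [0.4692, -0.0896]]
```

View pics/w6.png

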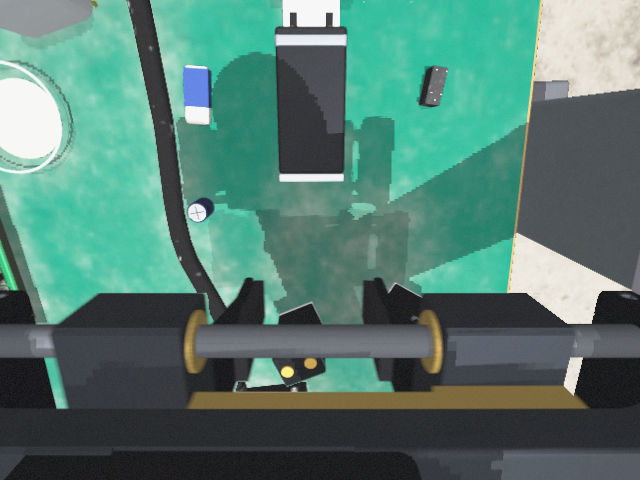

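The pack lies square on the bed: foot edge at row 180 (columns 280–344), grey band at the top (276–346), both centred at column 312 like the bed. I'll go down behind the foot with closed fingers.

Request:
move_arm --series '[{"grip":0,"xyz":[1,-2,40],"angular":[0.009,0.007,0]},{"grip":0,"xyz":[1,-2,80],"angular":[0.009,0.007,0]},{"grip":0,"xyz":[1,-2,115],"angular":[0.009,0.007,0]},{"grip":0,"xyz":[1,-2,140],"angular":[0.009,0.007,0]},{"grip":0,"xyz":[1,-2,153],"angular":[0.009,0.007,0]},{"grip":0,"xyz":[1,-2,153],"angular":[0.009,0.007,0]},{"grip":0,"xyz":[1,-2,153],"angular":[0.009,0.007,0]},{"grip":0,"xyz":[1,-2,153],"angular":[0.009,0.007,0]}]'

```text
time_s: 16.2
tcp_pos: [0.4984, -0.0142, 0.0447]
ee_rot: [[-0.052, -0.999, 0.002], [-0.999, 0.052, -0.0], [0.0, -0.002, -1.0]]
wrist_force: [0.4, 0.3, -0.1]
gripper_width: 0.006
gripper_force: 0.0
```

```bash
python3 - <<'E'
from m import *
from g import e,f
print(np.round(s["tcp_pos"],4),s["gripper_width"],np.round(s["wrist_force"],1))
E0=np.array([.4955,-.0695,0])
print("tcp fwd/lat",(s["tcp_pos"]-E0)@e,(s["tcp_pos"]-E0)@f)
w=(hsv[...,1]<60)&(hsv[...,2]>150)
for m,st,ce in comps(w,150):
    if 220<ce[0]<430 and ce[1]<300:
        q=minrect(m);P=onz(c,q,.054,s)-E0;print("white",st,np.c_[P@e,P@f].round(4).tolist())
E
```

```text
[ 0.4984 -0.0142  0.0447] 0.00600472266214281 [ 0.4  0.3 -0.1]
tcp fwd/lat -0.05536761124766857 -6.971016400129513e-06
white [ 248  222  137   21 2232] [[-0.0152, -0.0235], [-0.0077, -0.0231], [-0.0076, 0.026], [-0.0152, 0.0264]]
```

Request:
move_arm --series '[{"grip":0,"xyz":[10,1,0],"angular":[0,0,0]},{"grip":0,"xyz":[20,1,0],"angular":[0,0,0]},{"grip":0,"xyz":[26,1,0],"angular":[0,0,0]},{"grip":0,"xyz":[30,1,0],"angular":[0,0,0]},{"grip":0,"xyz":[33,1,0],"angular":[0,0,0]},{"grip":0,"xyz":[36,1,0],"angular":[0,0,0]},{"grip":0,"xyz":[39,1,0],"angular":[0,0,0]},{"grip":0,"xyz":[42,1,0],"angular":[0,0,0]},{"grip":0,"xyz":[44,1,0],"angular":[0,0,0]},{"grip":0,"xyz":[44,1,0],"angular":[0,0,0]}]'

```text
time_s: 17.25
tcp_pos: [0.494, -0.0576, 0.0435]
ee_rot: [[-0.05, -0.999, -0.001], [-0.999, 0.05, -0.001], [0.001, 0.001, -1.0]]
wrist_force: [0.4, 0.2, 0.1]
gripper_width: 0.005
gripper_force: 0.2
```

```bash
cat > p.py <<'E'
from m import *
from g import e,f
print(np.round(s["tcp_pos"],4),np.round(s["wrist_force"],1))
E0=np.array([.4955,-.0695,0])
print("tcp fwd/lat",(s["tcp_pos"]-E0)@e,(s["tcp_pos"]-E0)@f)
w=(hsv[...,1]<60)&(hsv[...,2]>150)
for m,st,ce in comps(w,150):
    if 220<ce[0]<430 and ce[1]<300:
        q=minrect(m);P=onz(c,q,.054,s)-E0;print("white",st,np.c_[P@e,P@f].round(4).tolist())
E
python3 p.py
```

```text
[ 0.494  -0.0576  0.0435] [0.4 0.2 0.1]
tcp fwd/lat -0.01179160093815219 0.0020671083723000517
white [ 230   16  159   27 3827] [[0.1013, -0.0233], [0.1014, 0.0253], [0.0942, 0.0257], [0.0941, -0.0238]]
```

Request:
move_arm --series '[{"grip":0,"xyz":[2,0,0],"angular":[0,0,0]},{"grip":0,"xyz":[4,0,0],"angular":[0,0,0]},{"grip":0,"xyz":[6,0,0],"angular":[0,0,0]},{"grip":0,"xyz":[8,0,0],"angular":[0,0,0]},{"grip":0,"xyz":[9,0,0],"angular":[0,0,0]},{"grip":0,"xyz":[10,0,0],"angular":[0,0,0]},{"grip":0,"xyz":[10,0,0],"angular":[0,0,0]}]'

```text
time_s: 18.0
tcp_pos: [0.494, -0.067, 0.0436]
ee_rot: [[-0.051, -0.999, -0.0], [-0.999, 0.051, -0.0], [0.0, 0.0, -1.0]]
wrist_force: [1.2, 4.1, -1.5]
gripper_width: 0.008
gripper_force: 2.1
```

```bash
python3 p.py
```

```text
[ 0.494  -0.067   0.0436] [ 1.2  4.1 -1.5]
tcp fwd/lat -0.0024651207756546697 0.0016230341124173675
white [ 231   16  159   27 3898] [[0.1106, -0.0234], [0.1107, 0.0252], [0.1035, 0.0256], [0.1034, -0.0238]]
```

Request:
move_arm --series '[{"grip":0,"xyz":[0.7,0,0],"angular":[0,0,0]},{"grip":0,"xyz":[1.4,0,0],"angular":[0,0,0]},{"grip":0,"xyz":[2,0,0],"angular":[0,0,0]},{"grip":0,"xyz":[2,0,0],"angular":[0,0,0]}]'

```text
time_s: 18.45
tcp_pos: [0.4942, -0.0671, 0.0436]
ee_rot: [[-0.051, -0.999, 0.001], [-0.999, 0.051, 0.002], [-0.002, -0.001, -1.0]]
wrist_force: [-1.4, 14.7, 0.3]
gripper_width: 0.005
gripper_force: 7.5
```

Terminals are home at about 14.7 N on the wrist, which is a little high. I'll ease back to about 8 N and hold.

Request:
move_arm --series '[{"grip":0,"xyz":[-1.1,0,0],"angular":[0,0,0]},{"grip":0,"xyz":[-1.2,0,0],"angular":[0,0,0]},{"grip":0,"xyz":[-1.2,0,0],"angular":[0,0,0]},{"grip":0,"xyz":[-1.2,0,0],"angular":[0,0,0]}]'

```text
time_s: 18.85
tcp_pos: [0.494, -0.067, 0.0436]
ee_rot: [[-0.05, -0.999, 0.0], [-0.999, 0.05, 0.0], [-0.0, -0.0, -1.0]]
wrist_force: [-0.8, 7.9, -0.2]
gripper_width: 0.007
gripper_force: 4.3
```

Request:
move_arm --series '[{"grip":0,"xyz":[0,0,0],"angular":[0,0,0]},{"grip":0,"xyz":[0,0,0],"angular":[0,0,0]},{"grip":0,"xyz":[0,0,0],"angular":[0,0,0]},{"grip":0,"xyz":[0,0,0],"angular":[0,0,0]},{"grip":0,"xyz":[0,0,0],"angular":[0,0,0]},{"grip":0,"xyz":[0,0,0],"angular":[0,0,0]}]'

```text
time_s: 19.45
tcp_pos: [0.494, -0.067, 0.0436]
ee_rot: [[-0.05, -0.999, 0.0], [-0.999, 0.05, 0.0], [-0.0, -0.0, -1.0]]
wrist_force: [-0.5, 8.2, -0.0]
gripper_width: 0.004
gripper_force: 4.3
```

Request:
move_arm --series '[{"grip":0,"xyz":[-1,0,0],"angular":[0,0,0]},{"grip":0,"xyz":[-3,0,0],"angular":[0,0,0]},{"grip":0,"xyz":[-15,0,0],"angular":[0,0,0]},{"grip":0,"xyz":[-40,0,0],"angular":[0,0,0]},{"grip":0,"xyz":[-40,0,-30],"angular":[0,0,0]},{"grip":0,"xyz":[-40,0,-80],"angular":[0,0,0]},{"grip":0,"xyz":[-40,0,-130],"angular":[0,0,0]},{"grip":0,"xyz":[-40,0,-150],"angular":[0,0,0]},{"grip":0,"xyz":[-40,0,-150],"angular":[0,0,0]}]'

```text
time_s: 20.35
tcp_pos: [0.4977, -0.0273, 0.1976]
ee_rot: [[-0.05, -0.999, 0.008], [-0.999, 0.05, 0.0], [-0.001, -0.008, -1.0]]
wrist_force: [-0.2, -0.3, -0.3]
gripper_width: 0.004
gripper_force: 0.0
```

```bash
python3 p.py; python3 - <<'E'
from m import *
cv2.imwrite("pics/w7.png",im[:,:,::-1])
E
```

```text
[ 0.4977 -0.0273  0.1976] [-0.2 -0.3 -0.3]
tcp fwd/lat -0.04221092127875149 -2.282639545650081e-05
white [281  20  73  11 799] [[0.1098, -0.0231], [0.1099, 0.0261], [0.1038, 0.0263], [0.1037, -0.0232]]
white [283 161  67  16 868] [[0.0152, -0.0237], [0.0154, 0.0263], [0.0041, 0.0266], [0.0039, -0.0239]]
```

View pics/w7.png

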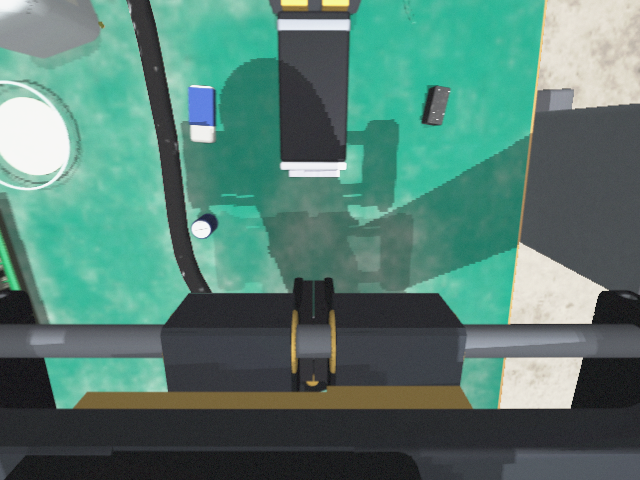

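The view shows the pack on the bed with its grey band at rows 20–30, close to the brass plates (rows 0–12). The foot ends at row ~169 and the bed's exposed front edge is at row ~177. If it is home, the foot should lie 10 mm behind the front edge; I'll check that.

```bash
python3 - <<'E'
from m import *
from g import e,f
E0=np.array([.4955,-.0695,0])
col=im[:,300:335].mean(axis=(1,2)).round(0);print("rows 0-34",col[:34].astype(int).tolist());print("rows 155-185",col[155:185].astype(int).tolist())
for n,v,z in(("foot top edge",169,.054),("foot lower?",169,.034),("bed edge",177,.014),("plates bottom",12,.034),("band end top",19,.054),("band lo",30,.054)): print(n,((onz(c,[317,v],z,s)[0]-E0)@e).round(4))
E
```

```text
rows 0-34 [164, 165, 165, 165, 160, 140, 106, 100, 99, 100, 84, 61, 60, 69, 72, 72, 72, 71, 72, 183, 224, 229, 229, 231, 232, 233, 235, 236, 237, 231, 131, 73, 73, 73]
rows 155-185 [52, 52, 52, 51, 51, 45, 42, 95, 227, 239, 243, 242, 241, 240, 234, 208, 217, 231, 239, 239, 239, 238, 224, 106, 112, 111, 110, 110, 110, 110]
foot top edge 0.0105
foot lower? 0.0085
bed edge -0.0002
plates bottom 0.1199
band end top 0.1102
band lo 0.1036
```

The foot sits about 10.5 mm past the front edge (home is 10 mm), with the pack square and centred. I'll hand it in.

```bash
python3 -c "
from station import r
print(r.finish_job())"
```

```text
the job is handed in; nothing more can be done
None
```

The job is handed in, verdict not shown: the pack was gripped rather than pushed to tip it over the front edge under control. It then slid home and held about 8 N (about 15 N briefly at first), and was left square, centred and released, with nothing else seen to move.

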